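Open the tight lid of the mug on the bracing stand

ROBOT

A 6-joint arm with a two-finger parallel gripper is mounted at the origin on the work surface. World frame = base frame: x ahead of the robot, y to its left, z up, the work surface at z = 0. Lengths are in m, angles in rad, forces in N, time in s.
With the tool pointing down it reaches from about 0.275 to 0.825 m from the base axis. Payload 5.2 kg.
Tool frame: the origin (TCP) lies between the finger pads; the fingertips stand 11 mm ahead of it and the grasp point (between the pads) lies 8 mm behind it; z points along the fingers, y is the line along which they close (so a half turn about z gives the same grasp; the last joint's range is limited). The gripper opens to 93 mm and grips with 3 to 60 N. Pads are 15 mm wide; open, the fingers measure 128 mm over their backs; the gripper's body (75 mm by 188 mm) begins 65 mm behind the grasp point.
Start: joints at [0.988, 0.259, 1.535, -0, 1.348, -0.203], TCP at [0.204, 0.511, 0.202] pointing down, gripper open.
Joint ranges: [-3.14, 3.14], [-0.91, 2.08], [0.19, 2.58], [-1.22, 4.36], [0.22, 2.71], [-3.12, 3.12]. Speed limits (rad/s): [2.57, 2.57, 3.14, 3.14, 3.14, 3.14].

INTERFACE

Orientations are given as a 3x3 rotation matrix whose columns are the frame's x, y, z axes.
In Python, from bench import arm gives the robot as it stands.
- The arm moves only by the tool arm_command, never from a script. Its argument "steps" is a list of rows, each a list of 7 numbers: the shift along the tool's x, y, z in cm, then the turn, a rotation vector about the tool's x, y, z in rad, then the finger opening in cm, from 0 to 9.3. A call has exactly 5 rows; each row shifts and turns the commanded pose from where the row before left it, along the tool's axes as they then stand; what a row does not reach is not made up. A row lasts 1/10 s, in which the tool goes at most 50 mm and 8.59 degrees, less where a joint would pass 70% of its speed; a pose out of reach is approached as far as the arm can. A call with a gripper value outside its range is refused whole. The fingers move at their own pace and stop on an object; "force" is the grip in N (left out, the last holds). Time passes only in rows, so rows that do not move let the fingers close, or fill a call up. It gives the time, the measured TCP pose, the force, the opening and the grip force at its end, in the units of the state.
- arm.state(): the state, without advancing time (a new reading comes with each control period).
- arm.get_image(name): name is "side" or "top" or "wrist"; returns the picture (420x560x3 uint8, red, green, blue); there is no depth.
- arm.camera_params(name): a dict with "mtx" (3x3 intrinsics, pixels), "R" (3x3) and "t" (3): a world point X has camera coordinates R X + t. Camera axes: x right, y down, z forward; pixel columns grow to the right and rows downward; lengths in m; the calibration is good to about 2 mm. A picture is of the moment at which its call begins: read the wrist's pose just before it. camera_params takes no time and is no camera call; for the wrist camera it gives the pose at the moment of the call.
- arm.hand_in(): hands the job in; it is judged then, once.
The state is a dict: "clock": time; "joint_pos": joint angles; "joint_velocities": joint speeds; "joint_efforts": joint torques, N m; "tool_pos": TCP position; "tool_rot": TCP orientation; "contact_force": force on the tool from outside, world axes, zero at the start; "torque": the same for the moment, N m; "width": opening from 0.0 (shut) to 1.0 (fully open); "finger_force": force on a finger pad.
Only numpy, scipy, OpenCV 4.12 (cv2) and the standard library are available. Lean on these libraries where they do the work, as an engineer would, in place of code of your own. Each camera call takes 0.05 s, during which the arm holds its last target. There are 200 camera calls.

TASK

Set the cream mug, lid still on, upright in the seat ring of the raised wooden stand with its brown handle down between the two pegs, which brace it. Then unscrew the tight dark lid anticlockwise until its white mark points at the handle and the threads let go, stop turning there, and lift it straight off; finish while still holding the lid level and still, centred just above the mug (clear of it by one to five centimetres), with the mug left seated on the stand. Leave everything else where it is.

Things in the scene. Friction and masses are not known exactly. Their poses are not given: they have to be found in the camera images.
- mug: Cream mug, brown handle, little black face; about 0.3 kg. Origin: centre of its underside; z up, x towards the handle (face towards -y). Body 62 mm across, 86 mm tall; above it, inside the lid, a steel neck 44 mm across. Neck and rubber seal end 107 mm above the underside (109 mm once the lid is free). Loose on the counter, the mug just turns along with its tight lid.
- mug_handle (a point): Point in the mug's handle bar, 50 mm out from the mug's axis along its x, 35 mm above its underside. The handle is a loop of 14 mm round bar at +x, reaching 65 mm from the axis, from 19 to 83 mm above the underside.
- lid: The mug's dark green ribbed lid, 66 mm across, 27 mm tall, 70 g. Origin: centre of its underside (skirt edge); z up, x towards the white mark. Screwed on, its underside is 88 mm and its top 115 mm above the mug's underside. Opens anticlockwise from above; lugs and a sprung seal make it tight: up to 0.4 N m to turn (grip its rim, not the mug, 30 N or more). It can carry the mug.
- lid_mark (a point): Outer end of the white mark on the lid: 30 mm out along the lid's x, 27 mm above its underside. At the start it lies 0.95 to 1.30 rad clockwise of the handle. Within 0.2 rad of the handle the threads are free: the lid pops up 2 mm and lifts straight off. Pointing at the handle is mid-range; a stop blocks turning about 0.2 rad beyond.
- stand: Raised wooden bracing stand, fixed to the counter: block 130 (x) by 100 (y) by 40 mm tall, from -51 to +79 mm along its x. Origin: on the counter under the seat's centre; z up, x from seat to pegs. Two round-topped steel pegs 12 mm thick, 55 mm tall above the block, at x = 50 mm, y = 17.5 mm either side: the handle goes down between them (23 mm gap), mug's x along the stand's x.
- stand_seat (a point): Centre of the seat, on the block's top (40 mm above the counter): where the mug's underside goes. Round it a seat ring, 69 mm inside, 80 mm outside, 8 mm tall.
- blue_mug: Loose bystander: grey-blue lidded mug with dark handle, 78 mm across, 104 mm tall; origin under its middle. Not the mug to open; leave alone.
- sugar_jar: Loose bystander: glass jar with brass lid, 72 mm across, 100 mm tall; origin under its middle.
- tea_tin: Loose bystander: green tin with paper label, 68 mm across, 95 mm tall; origin under its middle.
- syrup: Loose bystander: amber glass bottle, 52 mm across, 140 mm tall; origin under its middle.
- saucer: Loose bystander: white saucer, 110 mm across, 15 mm tall; origin under its middle.
- spoon: Loose bystander: steel spoon lying flat, 150 mm long along its x; origin under its middle.

How it is judged:
On the way, in this order (a step that is already met when the one before it is completed fails the run):
1. the mug, lid still screwed on, stands in the seat ring of the stand with its handle between the pegs (horizontal distance between mug and stand_seat below 0.006 m and z of mug in the frame of stand_seat between -0.004 and 0.004 m and angle between mug's own z axis and vertical below 0.06 rad and angle between the x axis of mug and the x axis of stand, either way round below 0.2 rad and x of mug_handle in the frame of stand above 0.03 m and z of lid in the frame of mug below 0.094 m and horizontal distance between lid and mug below 0.012 m and y of lid_mark in the frame of mug below -0.0175 m), for 0.3 s.
2. the mug still seated, the lid has been turned until its mark points at the handle, before being lifted (horizontal distance between mug and stand_seat below 0.006 m and z of mug in the frame of stand_seat between -0.004 and 0.004 m and angle between mug's own z axis and vertical below 0.06 rad and angle between the x axis of mug and the x axis of stand, either way round below 0.2 rad and x of mug_handle in the frame of stand above 0.03 m and z of lid in the frame of mug below 0.094 m and horizontal distance between lid and mug below 0.012 m and x of lid_mark in the frame of mug above 0 m and y of lid_mark in the frame of mug above -0.012 m), for 0.04 s.
At the end, for the whole second after the job is handed in: The mug is seated upright in the stand (within 6 mm, handle between the pegs); the fingers touch only the lid and hold it at rest, level within 0.15 rad, within 20 mm of the mug's axis, clear of the neck by 4 to 63 mm, touching nothing else, its mark within 35 degrees of the handle (horizontal distance between mug and stand_seat below 0.006 m and z of mug in the frame of stand_seat between -0.004 and 0.004 m and angle between mug's own z axis and vertical below 0.06 rad and angle between the x axis of mug and the x axis of stand, either way round below 0.2 rad and x of mug_handle in the frame of stand above 0.03 m and x of lid_mark in the frame of mug above 0 m and contact force between mug and stand above 1 N and contact force between the fingers and lid above 2 N and contact force between each of lid, the fingers and mug below 0.05 N and z of lid in the frame of mug between 0.113 and 0.172 m and horizontal distance between lid and mug below 0.02 m and angle between lid's own z axis and vertical below 0.15 rad and y of lid_mark in the frame of mug between -0.0175 and 0.0175 m and linear speed of each of lid, mug below 0.03 m/s); the arm keeps its last pose, push and grip.
It fails at once if the mug tips over (more than 0.5 rad) (angle between mug's own z axis and vertical above 0.5 rad).
It fails at once if a bystander is moved by more than 25 mm (distance of any of blue_mug, sugar_jar, tea_tin, syrup, saucer, spoon from where it was at the start of the episode above 0.025 m).
It also fails if it takes over 56 s, if anything falls off the work surface, if the arm or the gripper's body presses on something with over 40 N, if the wrist force passes 120 N, or if a joint passes its speed limit or range.

## Working session

There is one attempt and no reset: what is moved stays moved. The work goes in short steps, Python scripts to look and compute and a tool call to move; the robot and the scene stay as the last step left them, time stands still between calls to the robot, and variables do not carry over. Pictures are saved under pics/ and viewed, at most 13 in all, crops included, and the job is handed in when it is done.

Besides the shell and the picture viewer there is one more tool, called in YAML: its name, and indented under it one key for each argument. arm_command: Moves the arm, as the interface text tells. Its arguments: {"type":"object","properties":{"steps":{"type":"array"},"force":{"type":"number"}},"required":["steps"]}

```bash
ls; mkdir -p pics
python3 - <<'E'
from bench import arm
import cv2,json
s=arm.state();print(s)
for n in("top","side"):
    cv2.imwrite(f"pics/{n}0.png",cv2.cvtColor(arm.get_image(n),cv2.COLOR_RGB2BGR));print(n,arm.camera_params(n))
E
```

```text
pics
{'clock': 0.0, 'joint_pos': array([ 9.88214455e-01,  2.59347509e-01,  1.53605437e+00, -5.20497901e-06,
        1.34799344e+00, -2.02801898e-01]), 'joint_velocities': array([ 0.00110971,  0.00197056,  0.0007794 , -0.00133628, -0.00083735,
       -0.00208775]), 'joint_efforts': array([ 2.00709539e-03, -4.37308860e+01, -2.83999085e+01,  7.18864007e-02,
        4.17247368e-02, -1.65535234e-04]), 'tool_pos': array([0.20355896, 0.5103385 , 0.20122683]), 'tool_rot': array([[-9.28746477e-01,  3.70714185e-01, -9.87555552e-04],
       [ 3.70715327e-01,  9.28745321e-01, -1.50810089e-03],
       [ 3.58113205e-04, -1.76674537e-03, -9.99998375e-01]]), 'contact_force': array([-0.0881782 , -0.16074772, -0.48777154]), 'torque': array([ 0.01947385,  0.01090502, -0.00816244]), 'finger_force': 0.0, 'width': 1.0004697634771962}
top {'mtx': array([[519.87779713,   0.        , 278.972569  ],
       [  0.        , 519.87779713, 208.86162562],
       [  0.        ,   0.        ,   1.        ]]), 'R': array([[ 0.03893198, -0.99924068,  0.00153934],
       [-0.97415459, -0.03829753, -0.22261207],
       [ 0.22250199,  0.00716717, -0.97490589]]), 't': array([-0.01442839,  0.47441372,  1.31593582])}
side {'mtx': array([[541.84427912,   0.        , 275.95234863],
       [  0.        , 541.84427912, 205.91800672],
       [  0.        ,   0.        ,   1.        ]]), 'R': array([[ 0.96309716, -0.26895711,  0.01029195],
       [-0.140026  , -0.53333605, -0.83423341],
       [ 0.22986207,  0.80200669, -0.55131543]]), 't': array([-0.4426167 ,  0.14206618,  1.55106839])}
```

View pics/top0.png

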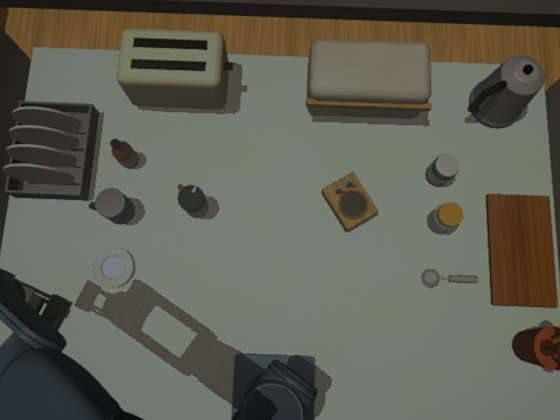

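View pics/side0.png

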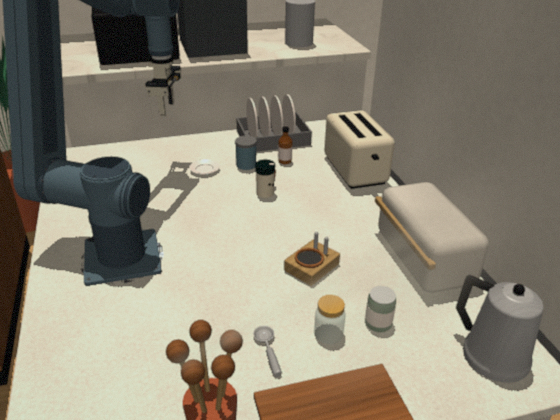

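The top view shows the mug's lid near (191,199) with its handle at (181,187). The stand is at (350,202), with its pegs at about (338,190) and (350,184). I'll zoom in on both.

Run:
```python
import cv2,numpy as np
t=cv2.imread("pics/top0.png");s=cv2.imread("pics/side0.png")
z=lambda im,x,y,w,h:cv2.convertScaleAbs(cv2.resize(im[y:y+h,x:x+w],(400,300),interpolation=cv2.INTER_CUBIC),alpha=1.5)
a=np.hstack([z(t,165,175,64,48),z(t,310,165,80,60)])
b=np.hstack([z(s,232,152,64,48),z(s,272,225,80,60)])
cv2.imwrite("pics/crop0.png",np.vstack([a,b]))
```

```text
(no output)
```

View pics/crop0.png

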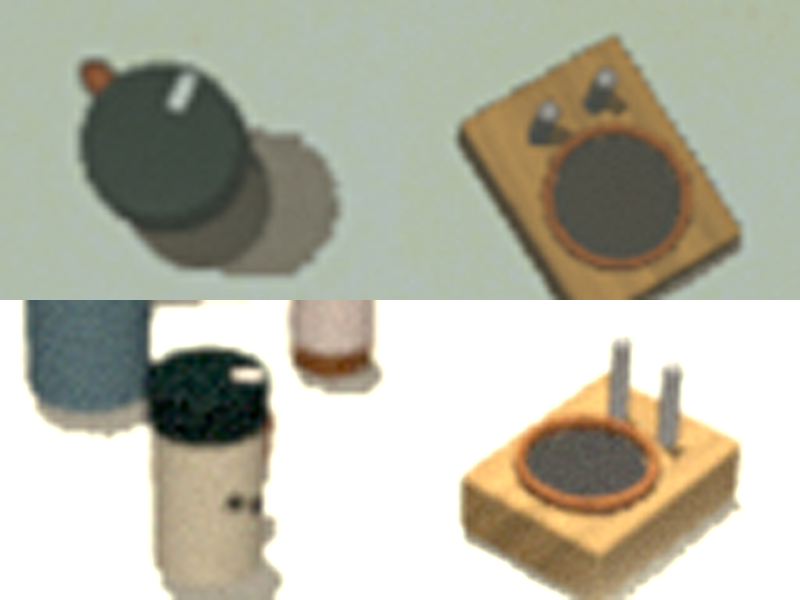

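```bash
cat > h.py <<'E'
from bench import arm
import numpy as np, cv2
def ray(cam,uv,z):
    p=cam if isinstance(cam,dict) else arm.camera_params(cam)
    d=p["R"].T@np.linalg.inv(p["mtx"])@np.array([*uv,1.]); c=-p["R"].T@p["t"]
    return c+d*(z-c[2])/d[2]
def proj(cam,X):
    p=cam if isinstance(cam,dict) else arm.camera_params(cam)
    v=p["mtx"]@(p["R"]@np.asarray(X)+p["t"]); return v[:2]/v[2]
def ang(a): return np.arctan2(a[1],a[0])
E
python3 - <<'E'
from h import *
np.set_printoptions(precision=4,suppress=True)
def rep(n,uv,z): 
    X=ray("top",uv,z); print(n,X,"side px",proj("side",X)); return X
lid=rep("lid",(191.1,197.7),.115); mo=rep("mark",(195.1,187.2),.115); mi=rep("marki",(193.2,192.3),.115)
h=rep("handle",(180.5,186.5),.078)
seat=rep("seat",(353.4,204.2),.046); p1=rep("p1",(339.8,186.6),.094);p2=rep("p2",(351.2,180),.094)
print("mark ang",ang(mo-lid),ang(mo-mi),"handle",ang(h-lid),np.linalg.norm((h-lid)[:2]),np.linalg.norm((mo-lid)[:2]))
m=(p1+p2)/2;print("stand ang",ang(m-seat),ang(p2-p1)+np.pi/2,np.linalg.norm((m-seat)[:2]),np.linalg.norm((p1-p2)[:2]))
ls=ray("side",(309.4,257.4),.046);a=ray("side",(316.2,233.4),.094);b=ray("side",(326.2,238.6),.094);print("from side",ls,a,b,ang((a+b)/2-ls))
for n,uv in dict(saucer=(112,268),blue=(113,205),syrup=(122,148)).items(): print(n,ray("top",uv,.05))
print(arm.camera_params("wrist"))
E
```

```text
lid [0.4807 0.2265 0.115 ] side px [263.9751 162.6964]
mark [0.5085 0.2184 0.115 ] side px [272.7804 162.8149]
marki [0.495  0.2222 0.115 ] side px [268.503  162.7725]
handle [0.5188 0.2632 0.078 ] side px [272.1265 165.8338]
seat [ 0.4968 -0.1928  0.046 ] side px [308.1066 255.8737]
p1 [ 0.5304 -0.1507  0.094 ] side px [315.5718 231.1048]
p2 [ 0.5493 -0.1799  0.094 ] side px [325.6049 236.1714]
mark ang -0.28144076758109654 -0.2741172822371435 handle 0.7677330034837396 0.0528355285066179 0.028925979052699592
stand ang 0.5677333726367619 0.5725689720093469 0.051067810867515516 0.03480338847519867
from side [ 0.4981 -0.2     0.046 ] [ 0.5286 -0.1613  0.094 ] [ 0.547  -0.1908  0.094 ] 0.543009065602394
saucer [0.3026 0.4274 0.05  ]
blue [0.4686 0.4431 0.05  ]
syrup [0.6279 0.4362 0.05  ]
{'mtx': array([[372.8297,   0.    , 284.5359],
       [  0.    , 372.8297, 208.1471],
       [  0.    ,   0.    ,   1.    ]]), 'R': array([[ 0.3699,  0.9291, -0.0005],
       [ 0.9002, -0.3583,  0.2475],
       [ 0.2298, -0.092 , -0.9689]]), 't': array([-0.5507, -0.03  ,  0.3893])}
```

The top and side views agree to a few mm. The mark is 1.05 rad clockwise of the handle, and the peg spacing comes out at 35 mm as it should. Next I move above the mug.

arm_command:
  steps:
    - [-3.6,-1.6,-0.5,0,0,0,9.3]
    - [-3.6,-1.6,-0.5,0,0,0,9.3]
    - [-3.6,-1.6,-0.5,0,0,0,9.3]
    - [-3.6,-1.6,-0.5,0,0,0,9.3]
    - [-3.6,-1.6,-0.5,0,0,0,9.3]

```text
clock: 0.6
tool_pos: [0.342, 0.3685, 0.2269]
tool_rot: [[-0.929, 0.37, -0.0], [0.37, 0.929, -0.0], [0.0, -0.001, -1.0]]
contact_force: [1.0, 0.3, -0.7]
width: 1.002
finger_force: 0.0
```

arm_command:
  steps:
    - [-3.6,-1.6,-0.5,0,0,0,9.3]
    - [-3.6,-1.6,0,0,0,0,9.3]
    - [-3.6,-1.6,0,0,0,0,9.3]
    - [-3.6,-1.6,0,0,0,0,9.3]
    - [-3.6,-1.6,0,0,0,0,9.3]

```text
clock: 1.1
tool_pos: [0.4796, 0.2274, 0.2317]
tool_rot: [[-0.929, 0.371, -0.001], [0.371, 0.929, -0.0], [0.001, -0.0, -1.0]]
contact_force: [-0.4, 0.8, -0.4]
width: 1.0
finger_force: 0.0
```

arm_command:
  steps:
    - [0,0,0,0,0,0.14,9.3]
    - [0,0,0,0,0,0.14,9.3]
    - [0,0,0,0,0,0.14,9.3]
    - [0,0,0,0,0,0.14,9.3]
    - [0,0,0,0,0,0.14,9.3]

```text
clock: 1.6
tool_pos: [0.4786, 0.2286, 0.2315]
tool_rot: [[-0.466, 0.885, -0.001], [0.885, 0.466, -0.0], [0.0, -0.001, -1.0]]
contact_force: [-0.8, 0.7, -0.1]
width: 0.998
finger_force: 0.0
```

arm_command:
  steps:
    - [0,0,0,0,0,0.14,9.3]
    - [0,0,0,0,0,0.14,9.3]
    - [0,0,0,0,0,0.14,9.3]
    - [0,0,0,0,0,0.14,9.3]
    - [0,0,0,0,0,0.14,9.3]

```text
clock: 2.1
tool_pos: [0.4786, 0.2287, 0.2315]
tool_rot: [[0.213, 0.977, -0.001], [0.977, -0.213, -0.0], [-0.0, -0.001, -1.0]]
contact_force: [-0.7, 0.3, 0.4]
width: 1.0
finger_force: 0.0
```

Run:
```python
from h import *
import json
np.set_printoptions(precision=4,suppress=True)
s=arm.state();p=arm.camera_params("wrist");im=arm.get_image("wrist")
np.savez("w1.npz",**p);cv2.imwrite("pics/w1.png",im[...,::-1])
print(s["clock"],s["joint_pos"],s["tool_pos"],s["tool_rot"],-p["R"].T@p["t"])
for X in([.4807,.2265,.115],[.5085,.2184,.115],[.5188,.2632,.078]):print(proj(p,X))
```

```text
2.1 [0.2353 0.2055 1.5315 0.     1.4057 0.4501] [0.4786 0.2287 0.2315] [[ 0.2131  0.977  -0.0011]
 [ 0.977  -0.2131 -0.0002]
 [-0.0005 -0.001  -1.    ]] [0.4942 0.2961 0.4146]
[286.5676 201.801 ]
[321.4938 204.1733]
[319.4065 144.3404]
```

View pics/w1.png

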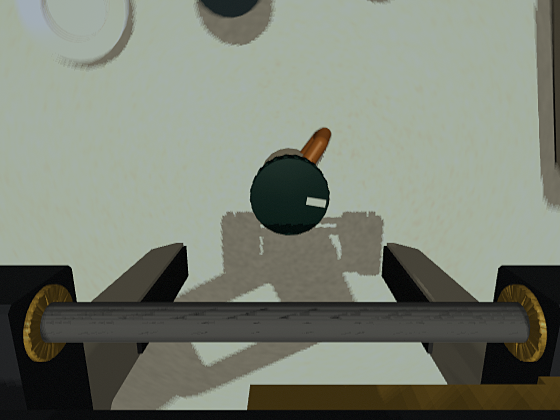

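The wrist view shows the lid disc at about (290,195), the mark from (306,201) to (326,204), and the handle out to (325,130). I'll fit the lid silhouette in both views.

```bash
cat >> h.py <<'E'
from scipy.optimize import least_squares
def hull(cam,x,y,z0,z1,r):
    a=np.linspace(0,2*np.pi,60)
    P=np.array([proj(cam,[x+r*np.cos(t),y+r*np.sin(t),z]) for z in(z0,z1) for t in a],np.float32)
    return cv2.convexHull(P)
def cen(c): m=cv2.moments(c); return np.array([m["m10"],m["m01"]])/m["m00"],m["m00"]
def fitcyl(cam,mask,x0,z0,z1,r):
    cs,_=cv2.findContours(mask.astype(np.uint8),0,2); c=cv2.convexHull(max(cs,key=cv2.contourArea))
    u,A=cen(c.astype(np.float32))
    f=least_squares(lambda v:cen(hull(cam,v[0],v[1],z0,z1,r))[0]-u,x0,x_scale=.01,diff_step=1e-3)
    return f.x,u,A,cen(hull(cam,*f.x,z0,z1,r))[1]
E
python3 - <<'E'
from h import *
np.set_printoptions(precision=4,suppress=True)
p=dict(np.load("w1.npz"));im=cv2.imread("pics/w1.png")
x,y,w,h=235,110,110,135
c=im[y:y+h,x:x+w].astype(int); print(c[88,40],c[88,84],c[30,80],c[10,10])
mask=np.zeros(im.shape[:2],bool); g=im.max(2)<85; mask[y:y+h,x:x+w]=g[y:y+h,x:x+w]
cv2.imwrite("pics/m.png",mask*255)
R=fitcyl(p,mask,[.48,.226],.088,.115,.033);print("wrist lid",R)
wh=np.argwhere(c.min(2)>200)+[y,x];sel=wh[(wh[:,1]>302)&(wh[:,1]<330)&(wh[:,0]>190)&(wh[:,0]<212)]
mk=sel.mean(0)[::-1];X=ray(p,mk,.115);print("mark centre",mk,X,X[:2]-R[0],ang(X[:2]-R[0]),len(sel))
br=(c[...,2]-c[...,0]>50);q=np.argwhere(br)+[y,x];tip=q[q[:,0]<q[:,0].min()+14].mean(0)[::-1];H=ray(p,tip,.06)
print("handle px",q.min(0),q.max(0),tip,H,np.hypot(*(H[:2]-R[0])),ang(H[:2]-R[0]))
t=cv2.imread("pics/top0.png");m=np.zeros(t.shape[:2],bool);gg=t.max(2)<75;m[180:213,174:208]=gg[180:213,174:208]
print("top lid",fitcyl("top",m,[.48,.226],.088,.115,.033))
E
```

```text
[29 34 16] [63 72 65] [ 21  58 104] [162 175 165]
wrist lid (array([0.4854, 0.2314]), array([290.8113, 192.571 ]), 5337.0, 5129.058612442575)
mark centre [nan nan] [nan nan nan] [nan nan] nan 0
handle px [128 300] [163 330] [321.365 135.595] [0.5234 0.269  0.06  ] 0.05344580708956109 0.7791660111468716
top lid (array([0.4797, 0.225 ]), array([192.4071, 199.3417]), 637.5, 590.4560564057902)[ WARN:0@0.259] global loadsave.cpp:1063 imwrite_ Unsupported depth image for selected encoder is fallbacked to CV_8U.
<stdin>:10: RuntimeWarning: Mean of empty slice.
  ret = um.true_divide(
```

Run:
```python
from h import *
p=dict(np.load("w1.npz"));im=cv2.imread("pics/w1.png");t=cv2.imread("pics/top0.png")
def ov(im,cam,x,y,w,h,hyps):
    s=400/w; o=cv2.convertScaleAbs(cv2.resize(im[y:y+h,x:x+w],(400,int(h*s)),interpolation=2),alpha=1.7)
    for X,col in hyps:
        for z,r in((.115,.033),(.088,.033),(0,.031)):
            q=hull(cam,*X,z,z,r).reshape(-1,2);q=((q-[x-.5,y-.5])*s).astype(np.int32);cv2.polylines(o,[q],True,col,1)
    return o
H=[((.4854,.2314),(0,0,255)),((.4802,.2257),(255,255,0))]
a=ov(im,p,235,115,110,150,H);b=ov(t,"top",165,170,60,82,H)
cv2.imwrite("pics/ov.png",np.hstack([a[:540],b[:540]]))
# fingertips
s=arm.state();R=s["tool_rot"];T=s["tool_pos"]
for y in(.0465,-.0465):print(proj(p,T+R@[0,y,.011]),proj(p,T+R@[.0075,y,.011]),proj(p,T+R@[-.0075,y,.011]))
```

```text
[367.46028709 243.59903224] [368.32115039 230.59661591] [366.61478971 256.36936273]
[198.41681361 242.38356204] [197.74082399 229.35527768] [199.08072371 255.17903868]
```

View pics/ov.png

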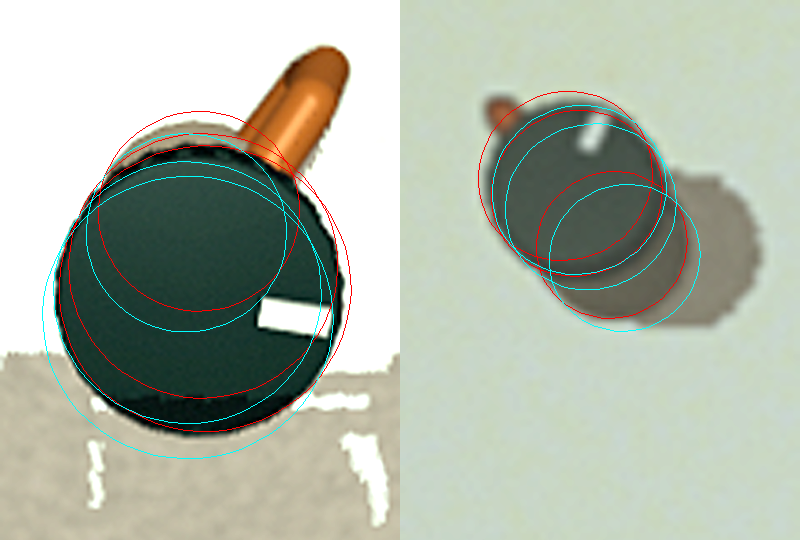

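The wrist view puts the lid near (0.483,0.231) and the top view near (0.480,0.226), so I take the mean. I turn to the grasp yaw, descend, and then check the lid directly against the fingertips.

arm_command:
  steps:
    - [0,0,0,0,0,0.14,9.3]
    - [0,0,0,0,0,0.14,9.3]
    - [0,0,0,0,0,0.14,9.3]
    - [0,0,0,0,0,0.14,9.3]
    - [0,0,0,0,0,0.14,9.3]

```text
clock: 2.65
tool_pos: [0.4786, 0.2287, 0.2317]
tool_rot: [[0.791, 0.612, -0.001], [0.612, -0.791, -0.0], [-0.001, -0.0, -1.0]]
contact_force: [-0.6, 0.4, -0.2]
width: 1.001
finger_force: 0.0
```

arm_command:
  steps:
    - [0,0,0,0,0,0.14,9.3]
    - [0,0,0,0,0,0.14,9.3]
    - [0,0,0,0,0,0.12,9.3]
    - [0,0,1.2,0,0,0,9.3]
    - [0,0,1.2,0,0,0,9.3]

```text
clock: 3.15
tool_pos: [0.4787, 0.2287, 0.2069]
tool_rot: [[0.965, 0.263, -0.0], [0.263, -0.965, -0.0], [-0.0, 0.0, -1.0]]
contact_force: [0.6, 0.4, -0.3]
width: 1.003
finger_force: 0.0
```

arm_command:
  steps:
    - [0,0,1.5,0,0,0,9.3]
    - [0,0,1.5,0,0,0,9.3]
    - [0,0,1.5,0,0,0,9.3]
    - [0,0,1.2,0,0,0,9.3]
    - [0,0,0,0,0,0,9.3]

```text
clock: 3.65
tool_pos: [0.4771, 0.2283, 0.1484]
tool_rot: [[0.965, 0.261, -0.005], [0.261, -0.965, -0.001], [-0.005, -0.0, -1.0]]
contact_force: [0.2, 0.2, -0.2]
width: 0.998
finger_force: 0.0
```

Run:
```python
from h import *
np.set_printoptions(precision=4,suppress=True)
s=arm.state();p=arm.camera_params("wrist");im=arm.get_image("wrist")
np.savez("w2.npz",**p);R=s["tool_rot"];T=s["tool_pos"]
cv2.imwrite("pics/w2.png",im[...,::-1])
print(s["clock"],s["joint_pos"],T,R,ang(R[:,1]))
o=im[...,::-1].copy(); o=cv2.convertScaleAbs(o,alpha=1.5)
for X,c in(((.4833,.2305),(0,0,255)),((.480,.2257),(255,255,0))):
    cv2.polylines(o,[hull(p,*X,.115,.115,.033).astype(np.int32)],True,c,1)
for y in(.0465,-.0465):
    q=np.array([proj(p,T+R@[x,y,z]) for x,z in((-.0075,.011),(.0075,.011),(.0075,-.03),(-.0075,-.03))],np.int32);cv2.polylines(o,[q],True,(0,255,0),1)
cv2.imwrite("pics/w2o.png",o)
```

```text
3.65 [ 0.2353  0.2672  1.6606 -0.      1.2186  1.5423] [0.4771 0.2283 0.1484] [[ 0.9654  0.2607 -0.0048]
 [ 0.2607 -0.9654 -0.0012]
 [-0.0049 -0.0001 -1.    ]] -1.3070727454512323
```

View pics/w2o.png

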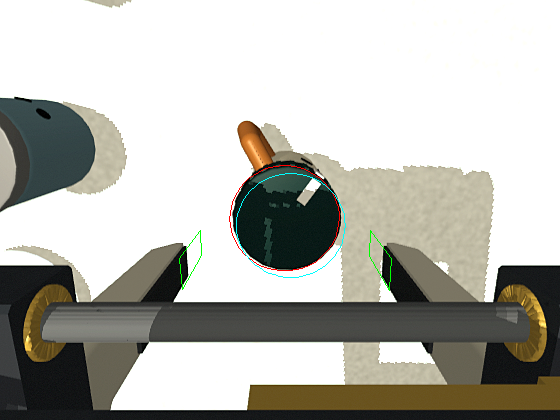

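The overlay (red) fits the lid well in a second wrist view taken at a different yaw, with the disc at about (286,217). I therefore trust the wrist camera and refine the fit on both wrist pictures.

Run:
```python
from h import *
np.set_printoptions(precision=4,suppress=True)
for n,(x,y,w,h),mb in(("w1",(235,110,110,135),(300,192,332,214)),("w2",(215,110,140,170),(295,172,325,210))):
    p=dict(np.load(n+".npz"));im=cv2.imread(f"pics/{n}.png").astype(int)
    m=(im.max(2)<80)&(im[...,2]<=im[...,1]+3); b=np.zeros_like(m);b[y:y+h,x:x+w]=m[y:y+h,x:x+w]
    b=cv2.morphologyEx(b.astype(np.uint8),cv2.MORPH_OPEN,np.ones((5,5)))
    r=fitcyl(p,b,[.483,.23],.088,.115,.033)
    cs,_=cv2.findContours(b,0,2);print(n,r,cv2.boundingRect(max(cs,key=cv2.contourArea)), cv2.boundingRect(hull(p,*r[0],.088,.115,.033)))
    x0,y0,x1,y1=mb;q=np.argwhere(im[y0:y1,x0:x1].min(2)>110)+[y0,x0];u=q.mean(0)[::-1]
    X=ray(p,u,.115);d=X[:2]-r[0];print("  mark",len(q),u,d,np.hypot(*d),ang(d))
    hb=(im[...,2]-im[...,0]>45);q=np.argwhere(hb[y:y+h,x:x+w])+[y,x];t=q[q[:,0]<q[:,0].min()+12].mean(0)[::-1]
    H=ray(p,t,.06)[:2]-r[0];print("  handle",t,np.hypot(*H),ang(H))
```

```text
w1 (array([0.4836, 0.23  ]), array([289.0688, 194.669 ]), 4944.0, 5118.600021026214) (250, 155, 79, 80) (249, 153, 81, 83)
  mark 222 [320.5    202.8829] [ 0.0243 -0.0103] 0.026388160668531207 -0.4010901858884696
  handle [321.8118 134.4294] 0.056880220823997275 0.7799657825866484
w2 (array([0.4841, 0.2296]), array([286.3479, 215.3625]), 9171.5, 9426.42417184764) (233, 161, 108, 109) (231, 159, 111, 112)
  mark 195 [311.841  186.1026] [ 0.0237 -0.0091] 0.02540235223906419 -0.3670119753940428
  handle [246.7692 127.3179] 0.05924001974667015 0.7572005557269811
```

Both wrist views agree: lid at (0.484, 0.230), handle at 0.77 rad, mark at about -0.37 rad. I centre over it, descend and grip.

arm_command:
  steps:
    - [0.7,0,0,0,0,0,9.3]
    - [0,0,1.3,0,0,0,9.3]
    - [0,0,1.3,0,0,0,9.3]
    - [0,0,1.3,0,0,0,9.3]
    - [0,0,1.3,0,0,0,9.3]

```text
clock: 4.2
tool_pos: [0.4851, 0.2304, 0.0975]
tool_rot: [[0.966, 0.259, -0.001], [0.259, -0.966, -0.0], [-0.001, -0.0, -1.0]]
contact_force: [0.7, -0.2, -0.0]
width: 1.001
finger_force: 0.0
```

arm_command:
  steps:
    - [0,0,0,0,0,0,9.3]
    - [0,0,0,0,0,0,9.3]
    - [0,0,0,0,0,0,7.4]
    - [0,0,0,0,0,0,7.2]
    - [0,0,0,0,0,0,7.2]
  force: 10

```text
clock: 4.7
tool_pos: [0.4861, 0.2307, 0.0996]
tool_rot: [[0.966, 0.259, 0.001], [0.259, -0.966, 0.0], [0.001, 0.0, -1.0]]
contact_force: [0.1, -0.4, -0.4]
width: 0.807
finger_force: 0.0
```

arm_command:
  steps:
    - [-0.2,0,0.35,0,0,0,7.2]
    - [0,0,0,0,0,0,7.2]
    - [0,0,0,0,0,0,6.6]
    - [0,0,0,0,0,0,6.3]
    - [0,0,0,0,0,0,6.0]
  force: 25

```text
clock: 5.2
tool_pos: [0.4838, 0.2298, 0.0956]
tool_rot: [[0.966, 0.259, 0.0], [0.259, -0.966, -0.0], [-0.0, 0.0, -1.0]]
contact_force: [0.1, -0.5, -0.4]
width: 0.701
finger_force: 25.0
```

arm_command:
  steps:
    - [0,0,0,0,0,0,5.8]
    - [0,0,0,0,0,0,5.8]
    - [0,0,0,0,0,0,5.8]
    - [0,0,0,0,0,0,5.8]
    - [0,0,0,0,0,0,5.8]
  force: 50

```text
clock: 5.7
tool_pos: [0.4838, 0.2299, 0.0956]
tool_rot: [[0.966, 0.259, 0.0], [0.259, -0.966, -0.0], [0.0, 0.0, -1.0]]
contact_force: [-0.2, -2.4, 1.2]
width: 0.687
finger_force: 50.0
```

Run:
```python
from h import *
np.set_printoptions(precision=4,suppress=True)
s=arm.state();p=arm.camera_params("wrist");im=arm.get_image("wrist")[...,::-1].copy();np.savez("w3.npz",**p);cv2.imwrite("pics/w3.png",im)
print(s["clock"],s["tool_pos"],ang(s["tool_rot"][:,1]),s["width"],s["finger_force"],s["contact_force"],s["torque"])
```

```text
5.7 [0.4838 0.2299 0.0956] -1.3089651519579277 0.6865038864944537 50.0052684545517 [-0.1712 -2.3895  1.1516] [-0.5593  0.0704  0.0204]
```

View pics/w3.png

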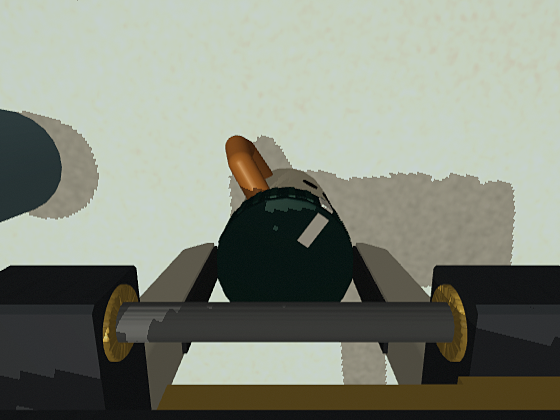

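The fingers hold the lid rim at 50 N, with the lid centred between the pads, columns 217–353. I lift and carry it toward the stand, stopping short of it to look.

arm_command:
  steps:
    - [0,0,-1.0,0,0,0,5.8]
    - [0,0,-2.0,0,0,0,5.8]
    - [0,0,-3.0,0,0,0,5.8]
    - [0,0,-3.0,0,0,0,5.8]
    - [0,0,-2.0,0,0,0,5.8]

```text
clock: 6.25
tool_pos: [0.4838, 0.2307, 0.2077]
tool_rot: [[0.966, 0.259, 0.001], [0.259, -0.966, 0.001], [0.001, -0.001, -1.0]]
contact_force: [0.8, -0.1, -4.2]
width: 0.686
finger_force: 50.0
```

arm_command:
  steps:
    - [-0.9,1.56,0,0,0,0,5.8]
    - [-1.5,2.6,0,0,0,0,5.8]
    - [-1.5,2.6,0,0,0,0,5.8]
    - [-1.5,2.6,0,0,0,0,5.8]
    - [-1.5,2.6,0,0,0,0,5.8]

```text
clock: 6.75
tool_pos: [0.447, 0.0963, 0.2055]
tool_rot: [[0.966, 0.259, -0.001], [0.259, -0.966, 0.001], [-0.001, -0.001, -1.0]]
contact_force: [-0.2, 0.1, -3.4]
width: 0.69
finger_force: 50.0
```

arm_command:
  steps:
    - [-1.5,2.6,0,0,0,0,5.8]
    - [-1.5,2.6,0,0,0,0,5.8]
    - [-1.5,2.6,0,0,0,0,5.8]
    - [-1.5,2.6,0,0,0,0,5.8]
    - [-1.5,2.6,0,0,0,0,5.8]

```text
clock: 7.25
tool_pos: [0.4085, -0.0486, 0.2057]
tool_rot: [[0.966, 0.259, -0.0], [0.259, -0.966, 0.001], [0.0, -0.001, -1.0]]
contact_force: [0.5, 0.1, -4.5]
width: 0.682
finger_force: 50.0
```

arm_command:
  steps:
    - [-1.5,2.6,0,0,0,0,5.8]
    - [-1.5,2.6,0,0,0,0,5.8]
    - [-1.5,2.6,0,0,0,0,5.8]
    - [-1.5,2.6,0,0,0,0,5.8]
    - [-0.6,1.04,0,0,0,0,5.8]

```text
clock: 7.75
tool_pos: [0.3745, -0.1775, 0.2057]
tool_rot: [[0.966, 0.257, -0.0], [0.257, -0.966, -0.0], [-0.0, -0.0, -1.0]]
contact_force: [-0.1, 0.2, -4.5]
width: 0.688
finger_force: 50.0
```

arm_command:
  steps:
    - [0,0,0,0,0,0.1,5.8]
    - [0,0,0,0,0,0.1,5.8]
    - [0,0,0,0,0,0,5.8]
    - [0,0,0,0,0,0,5.8]
    - [0,0,0,0,0,0,5.8]

```text
clock: 8.25
tool_pos: [0.3752, -0.1754, 0.2056]
tool_rot: [[0.998, 0.064, 0.0], [0.064, -0.998, 0.0], [0.0, -0.0, -1.0]]
contact_force: [0.9, -0.1, -3.9]
width: 0.689
finger_force: 50.0
```

Run:
```python
from h import *
np.set_printoptions(precision=4,suppress=True)
s=arm.state();p=arm.camera_params("wrist");im=arm.get_image("wrist")[...,::-1].copy();np.savez("w4.npz",**p);cv2.imwrite("pics/w4.png",im)
print(s["clock"],s["joint_pos"],s["tool_pos"],s["tool_rot"],ang(s["tool_rot"][:,1]),s["width"],s["finger_force"],s["contact_force"],s["torque"])
print([proj(p,X) for X in([.497,-.196,.046],[.5304,-.1507,.094],[.5493,-.18,.094])])
```

```text
8.25 [-0.7083  0.0051  1.8241  0.0003  1.3125  0.798 ] [ 0.3752 -0.1754  0.2056] [[ 0.9979  0.0643  0.0001]
 [ 0.0643 -0.9979  0.0004]
 [ 0.0001 -0.0004 -1.    ]] -1.506480398152138 0.6887467760955097 49.99286234378815 [ 0.9015 -0.0742 -3.8885] [ 0.0118  0.1524 -0.0403]
[array([318.9794,  51.8803]), array([265.3697, -13.8746]), array([308.7774, -41.0343])]
```

View pics/w4.png

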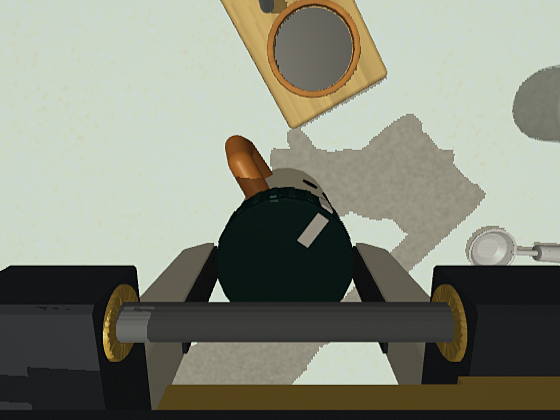

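The mug is held upright. The seat ring centre is at about (314,49), and the block's near corners are at (291,128) and (386,76). I fit these.

Run:
```python
from h import *
np.set_printoptions(precision=4,suppress=True)
p=dict(np.load("w4.npz"));im=cv2.imread("pics/w4.png").astype(int)
print(im[49,314],im[49,270],im[100,300],im[20,450])
b=np.zeros(im.shape[:2],np.uint8);d=np.ptp(im,axis=2)<20;b[0:100,262:366]=(d&(im.max(2)<150))[0:100,262:366]
b=cv2.morphologyEx(b,cv2.MORPH_OPEN,np.ones((3,3)))
b[:, :272]=0; r=fitcyl(p,b,[.497,-.196],.048,.048,.0345);cs,_=cv2.findContours(b,0,2);bb=cv2.boundingRect(max(cs,key=cv2.contourArea));print("inner",r,bb,cv2.boundingRect(hull(p,*r[0],.048,.048,.0345)))
o=np.zeros_like(b);o[0:105,262:368]=((im[...,2]-im[...,0]>40)&(im[...,2]-im[...,1]>35))[0:105,262:368]
o=cv2.morphologyEx(o,cv2.MORPH_OPEN,np.ones((3,3)));ro=fitcyl(p,o,[.497,-.196],.048,.048,.04);cs,_=cv2.findContours(o,0,2);print("outer",ro,cv2.boundingRect(max(cs,key=cv2.contourArea)),cv2.boundingRect(hull(p,*ro[0],.048,.048,.04)))
A=ray(p,(291,128),.04);B=ray(p,(386,76),.04);C=ray(p,(220,0),.04)
print(A,B,np.linalg.norm(A-B),"ang y",ang(A-B)-np.pi/2,"ang x",ang(C-A), "seat from edge",(A+B)/2+.051*np.array([np.cos(.56),np.sin(.56),0]))
# mug handle/mark angle w.r.t. tool from w4
T=arm.state()["tool_pos"];x,y=T[:2]
hb=(im[...,2]-im[...,0]>45);q=np.argwhere(hb[130:200,215:285])+[130,215];t=q[q[:,0]<q[:,0].min()+12].mean(0)[::-1]
H=ray(p,t,.06+.11)[:2]-T[:2];print("handle",t,np.hypot(*H),ang(H))
q=np.argwhere(im[205:250,290:335].min(2)>100)+[205,290];u=q.mean(0)[::-1];X=ray(p,u,.225)[:2]-T[:2];print("mark",len(q),u,np.hypot(*X),ang(X))
h=hull(p,x,y,.198,.225,.033);print("lid pred bbox",cv2.boundingRect(h))
```

```text
[ 97 105 106] [ 57 122 179] [105 172 203] [205 215 204]
inner (array([ 0.498 , -0.1902]), array([312.5657,  48.6698]), 5001.0, 5543.0107728256335) (274, 8, 78, 83) (272, 5, 82, 88)
outer (array([ 0.4988, -0.1907]), array([313.1701,  47.1827]), 7170.0, 7468.94417392058) (267, 0, 93, 97) (266, -4, 95, 102)
[ 0.4316 -0.1766  0.04  ] [ 0.4819 -0.2574  0.04  ] 0.09518325880758183 ang y 0.5578359996732831 ang x 0.584189942260169 seat from edge [ 0.5    -0.1899  0.04  ]
handle [237.6151 141.8117] 0.06013031372169879 0.5504957370133527
mark 473 [313.8224 228.1078] 0.022069986098854646 -0.5440466360956686
lid pred bbox (216, 185, 141, 143)
```

The seat is at (0.499,-0.190) and the stand axis at 0.57 rad, with all three estimates agreeing. The handle is at 0.55 rad. I move over the seat and lower gently.

arm_command:
  steps:
    - [1.0,0.2,0,0,0,-0.02,5.8]
    - [3.0,0.6,0,0,0,0,5.8]
    - [4.0,0.7,0,0,0,0,5.8]
    - [3.0,0.6,0,0,0,0,5.8]
    - [1.3,0.2,0,0,0,0,5.8]

```text
clock: 8.8
tool_pos: [0.5028, -0.1892, 0.2051]
tool_rot: [[0.996, 0.084, 0.001], [0.084, -0.996, -0.0], [0.001, 0.0, -1.0]]
contact_force: [-0.2, -0.5, -4.6]
width: 0.69
finger_force: 50.0
```

arm_command:
  steps:
    - [0,0,0,0,0,0,5.8]
    - [0,0,0,0,0,0,5.8]
    - [0,0,0,0,0,0,5.8]
    - [0,0,0,0,0,0,5.8]
    - [0,0,0,0,0,0,5.8]

```text
clock: 9.3
tool_pos: [0.4989, -0.189, 0.2059]
tool_rot: [[0.997, 0.081, 0.0], [0.081, -0.997, -0.0], [0.0, 0.0, -1.0]]
contact_force: [0.3, -0.4, -4.9]
width: 0.688
finger_force: 50.0
```

Run:
```python
from h import *
np.set_printoptions(precision=4,suppress=True)
s=arm.state();T=s["tool_pos"];R=s["tool_rot"];print(s["clock"],T,ang(R[:,1]),R[:,2],"tool err cm",100*R.T@(np.array([.4990,-.1903,T[2]])-T),s["contact_force"])
cv2.imwrite("pics/s5.png",arm.get_image("side")[...,::-1]);cv2.imwrite("pics/t5.png",arm.get_image("top")[...,::-1])
p=arm.camera_params("wrist");cv2.imwrite("pics/w5.png",arm.get_image("wrist")[...,::-1]);np.savez("w5.npz",**p)
for n in("s5","t5"):pass
z=lambda im,x,y,w,h:cv2.convertScaleAbs(cv2.resize(im[y:y+h,x:x+w],(400,300),interpolation=cv2.INTER_CUBIC),alpha=1.4)
s,t,w=(cv2.imread(f"pics/{n}5.png") for n in "stw")
cv2.imwrite("pics/c5.png",np.vstack([np.hstack([z(s,260,185,100,75),z(t,310,155,100,75)]),np.hstack([z(w,180,100,200,150),z(w,200,140,100,75)])]))
```

```text
9.3 [ 0.4989 -0.189   0.2059] -1.4894144559104823 [ 0.0003 -0.0003 -1.    ] tool err cm [-0.0052  0.1314  0.    ] [ 0.3015 -0.4123 -4.8558]
```

View pics/c5.png

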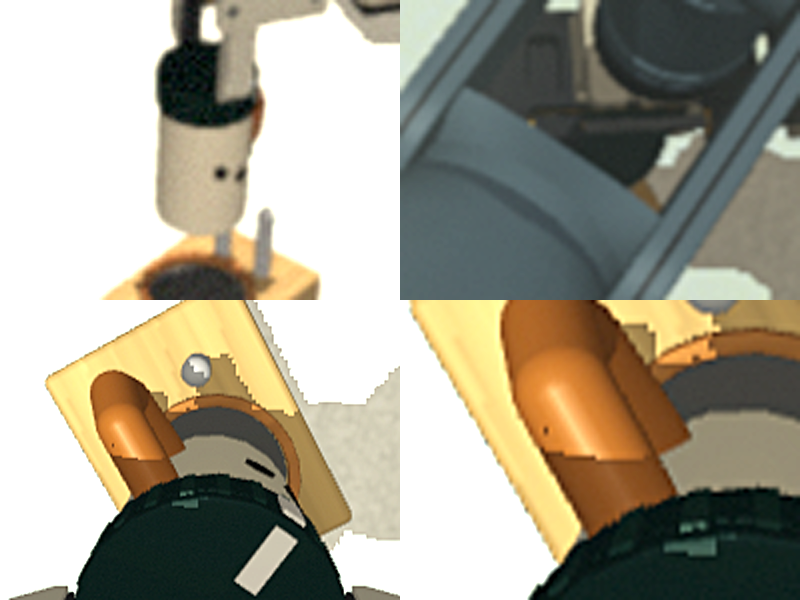

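The mug is hanging over the seat, with the ring and right peg visible: peg top at wrist pixel (277,135), block corners at (203,141) and (356,210). I check these against the stand model.

Run:
```python
from h import *
np.set_printoptions(precision=4,suppress=True)
p=dict(np.load("w5.npz"))
pts=[((277.5,135),.094,(.050,-.0175)),((203.2,141),.04,(.079,.05)),((356,210),.04,(-.051,-.05))]
W=[ray(p,u,z)[:2] for u,z,_ in pts]
def f(v):
    c,s=np.cos(v[2]),np.sin(v[2]);return np.concatenate([w-(v[:2]+[c*l[0]-s*l[1],s*l[0]+c*l[1]]) for w,(_,_,l) in zip(W,pts)])
r=least_squares(f,[.499,-.19,.57]);print("stand",r.x,"resid",f(r.x))
# ring: orange boundary outside, candidate points on outer edge
im=cv2.imread("pics/w5.png").astype(int);o=((im[...,2]-im[...,1]>42)&(im[...,2]-im[...,0]>60)).astype(np.uint8)
pk=[(282.5,148.5),(306,159),(330,187.5),(322,171)]
Q=np.array([ray(p,u,.048)[:2] for u in pk]);g=least_squares(lambda v:np.hypot(*(Q-v).T)-.04,[.499,-.19]);print("ring",g.x,g.fun)
t=ray(p,(237,142),.17);T=np.array([.4989,-.189]);im2=im
hb=(im[...,2]-im[...,0]>45);q=np.argwhere(hb[134:195,222:275])+[134,222];print("handle top rows",q.min(0))
for u in((237.6,141.8),):print("handle ang",ang(ray(p,u,.17)[:2]-T))
```

```text
stand [ 0.499  -0.1915  0.5711] resid [ 0.0008  0.0007 -0.0012 -0.003   0.0004  0.0023]
ring [ 0.4955 -0.1896] [ 0.0021 -0.0026  0.0017 -0.0003]
handle top rows [134 222]
handle ang 0.5628877956769073
```

The target is confirmed. I nudge 1.5 mm and lower.

arm_command:
  steps:
    - [0,0.15,0,0,0,0,5.8]
    - [0,0,1.0,0,0,0,5.8]
    - [0,0,1.5,0,0,0,5.8]
    - [0,0,1.5,0,0,0,5.8]
    - [0,0,1.0,0,0,0,5.8]

```text
clock: 9.95
tool_pos: [0.4989, -0.19, 0.1537]
tool_rot: [[0.997, 0.082, -0.002], [0.082, -0.997, 0.001], [-0.002, -0.001, -1.0]]
contact_force: [0.0, -0.4, -4.3]
width: 0.688
finger_force: 50.0
```

arm_command:
  steps:
    - [0,0,0,0,0,0,5.8]
    - [0,0,0,0,0,0,5.8]
    - [0,0,0.3,0,0,0,5.8]
    - [0,0,0.3,0,0,0,5.8]
    - [0,0,0,0,0,0,5.8]

```text
clock: 10.45
tool_pos: [0.4996, -0.1904, 0.1494]
tool_rot: [[0.997, 0.082, -0.0], [0.082, -0.997, 0.0], [-0.0, -0.0, -1.0]]
contact_force: [0.6, -0.0, -3.2]
width: 0.688
finger_force: 50.0
```

arm_command:
  steps:
    - [0,0,0.3,0,0,0,5.8]
    - [0,0,0.3,0,0,0,5.8]
    - [0,0,0,0,0,0,5.8]
    - [0,0,0,0,0,0,5.8]
    - [0,0,0,0,0,0,5.8]

```text
clock: 10.95
tool_pos: [0.4998, -0.1905, 0.1436]
tool_rot: [[0.997, 0.082, 0.0], [0.082, -0.997, -0.0], [0.0, 0.0, -1.0]]
contact_force: [-0.2, 0.1, -4.4]
width: 0.691
finger_force: 50.0
```

arm_command:
  steps:
    - [0,0,0.2,0,0,0,5.8]
    - [0,0,0.2,0,0,0,5.8]
    - [0,0,0,0,0,0,5.8]
    - [0,0,0,0,0,0,5.8]
    - [0,0,0,0,0,0,5.8]

```text
clock: 11.45
tool_pos: [0.4997, -0.1905, 0.1396]
tool_rot: [[0.997, 0.082, 0.0], [0.082, -0.997, -0.0], [0.0, 0.0, -1.0]]
contact_force: [-0.3, 0.1, -4.4]
width: 0.686
finger_force: 50.0
```

arm_command:
  steps:
    - [0,0,0.2,0,0,0,5.8]
    - [0,0,0.2,0,0,0,5.8]
    - [0,0,0,0,0,0,5.8]
    - [0,0,0,0,0,0,5.8]
    - [0,0,0,0,0,0,5.8]

```text
clock: 11.95
tool_pos: [0.4997, -0.1906, 0.1356]
tool_rot: [[0.997, 0.082, 0.0], [0.082, -0.997, -0.0], [0.0, 0.0, -1.0]]
contact_force: [1.2, 0.1, -2.4]
width: 0.686
finger_force: 50.0
```

arm_command:
  steps:
    - [0,0,0.1,0,0,0,5.8]
    - [0,0,0,0,0,0,5.8]
    - [0,0,0,0,0,0,5.8]
    - [0,0,0,0,0,0,5.8]
    - [0,0,0,0,0,0,5.8]

```text
clock: 12.45
tool_pos: [0.5001, -0.1909, 0.1354]
tool_rot: [[0.997, 0.082, 0.001], [0.082, -0.997, -0.001], [0.001, 0.001, -1.0]]
contact_force: [-1.5, -1.0, 5.5]
width: 0.688
finger_force: 50.0
```

The mug is seated, pushing about 5 N net. I start unscrewing with a firmer grip, turning anticlockwise (negative tool z).

arm_command:
  steps:
    - [0,0,0,0,0,0,5.8]
    - [0,0,0,0,0,-0.05,5.8]
    - [0,0,0,0,0,-0.05,5.8]
    - [0,0,0,0,0,-0.05,5.8]
    - [0,0,0,0,0,-0.05,5.8]
  force: 58

```text
clock: 12.95
tool_pos: [0.5004, -0.1905, 0.1353]
tool_rot: [[0.96, 0.28, 0.002], [0.28, -0.96, -0.0], [0.002, 0.001, -1.0]]
contact_force: [0.4, 0.4, 4.6]
width: 0.682
finger_force: 58.0
```

arm_command:
  steps:
    - [0,0,0,0,0,-0.06,5.8]
    - [0,0,0,0,0,-0.06,5.8]
    - [0,0,0,0,0,-0.06,5.8]
    - [0,0,0,0,0,-0.06,5.8]
    - [0,0,0,0,0,-0.06,5.8]

```text
clock: 13.45
tool_pos: [0.5003, -0.1906, 0.1353]
tool_rot: [[0.834, 0.551, 0.002], [0.551, -0.834, -0.0], [0.001, 0.001, -1.0]]
contact_force: [-0.0, 0.7, 5.7]
width: 0.685
finger_force: 58.0
```

```bash
cat > look.py <<'E'
from h import *
import sys
np.set_printoptions(precision=4,suppress=True)
s=arm.state();p=arm.camera_params("wrist");im=arm.get_image("wrist")[...,::-1].copy();n=sys.argv[1]
np.savez(n+".npz",**p);cv2.imwrite(f"pics/{n}.png",im)
T=s["tool_pos"];yaw=ang(s["tool_rot"][:,1])
print(s["clock"],T,"yaw",yaw,"up",-s["tool_rot"][:,2],"F",s["contact_force"],"M",s["torque"],"w",s["width"]*93,s["finger_force"],"j6",s["joint_pos"][5])
a=im[195:300,220:352].astype(int);m=((a.min(2)>90)&(np.ptp(a,axis=2)<45)).astype(np.uint8)
k,l,st,ce=cv2.connectedComponentsWithStats(m)
for i in range(1,k):
    if st[i,4]>60:
        u=ce[i]+[220,195];X=ray(p,u,T[2]+.0195)[:2]-T[:2];print(" white",st[i],u,np.hypot(*X),"ang",ang(X),"rel tool",ang(X)-yaw)
b=im.astype(int);hb=((b[...,2]-b[...,0]>45)&(b[...,2]-b[...,1]>25)).astype(np.uint8)
hb[:100]=0;hb[300:]=0;hb[:,:180]=0;hb[:,400:]=0
k,l,st,ce=cv2.connectedComponentsWithStats(hb)
for i in range(1,k):
    if st[i,4]>150:print(" orange",st[i],ce[i])
E
python3 look.py w6
```

```text
13.45 [ 0.5003 -0.1906  0.1353] yaw -0.9868906684021622 up [-0.0015  0.0005  1.    ] F [-0.016   0.6819  5.7461] M [ 0.1971  0.2949 -0.1596] w 63.696496894070734 58.00029158592224 j6 0.4139059757337326
 white [128   0   4  48 152] [349.8092 217.7171] 0.03768282555580649 ang -0.31975400400992426 rel tool 0.667136664392238
 white [ 78  18  31  35 456] [312.864 229.557] 0.021854080574893676 ang -0.04607855559266435 rel tool 0.9408121128094978
 white [122  86  10  19 100] [348.15 292.85] 0.03357704402654454 ang -1.4221153216716822 rel tool -0.43522465326952
 orange [ 217  102  136  111 9658] [283.053  143.9859]
```

There is no slip: the mark turned with the tool and is now at -0.05 rad world. About 0.65 rad remains.

arm_command:
  steps:
    - [0,0,0,0,0,-0.06,5.8]
    - [0,0,0,0,0,-0.06,5.8]
    - [0,0,0,0,0,-0.06,5.8]
    - [0,0,0,0,0,-0.06,5.8]
    - [0,0,0,0,0,-0.06,5.8]

```text
clock: 14.0
tool_pos: [0.5003, -0.1907, 0.1353]
tool_rot: [[0.634, 0.773, 0.002], [0.773, -0.634, -0.001], [0.001, 0.002, -1.0]]
contact_force: [-0.5, -0.1, 6.0]
width: 0.687
finger_force: 58.0
```

arm_command:
  steps:
    - [0,0,0,0,0,-0.06,5.8]
    - [0,0,0,0,0,-0.06,5.8]
    - [0,0,0,0,0,-0.06,5.8]
    - [0,0,0,0,0,-0.06,5.8]
    - [0,0,0,0,0,-0.06,5.8]

```text
clock: 14.5
tool_pos: [0.5006, -0.1907, 0.1359]
tool_rot: [[0.377, 0.926, 0.002], [0.926, -0.377, -0.001], [0.0, 0.003, -1.0]]
contact_force: [-0.6, 1.1, 8.8]
width: 0.681
finger_force: 58.0
```

```bash
python3 look.py w7; python3 -c "
import cv2;i=cv2.imread('pics/w7.png');cv2.imwrite('pics/w7c.png',cv2.resize(i[70:320,160:420],(624,600)))"
```

```text
14.5 [ 0.5006 -0.1907  0.1359] yaw -0.38667164541852217 up [-0.0025  0.001   1.    ] F [-0.6289  1.1273  8.8472] M [ 0.2139  0.3101 -0.041 ] w 63.37218342914689 58.00640344619751 j6 -0.18622673050252625
 white [99  3 14 16 72] [325.5556 205.6528] 0.034626751721212184 ang 0.5975744509838427 rel tool 0.9842460964023648
 white [ 77  18  32  35 474] [312.7152 229.7468] 0.02209927072936387 ang 0.5222977516701807 rel tool 0.9089693970887028
 white [125  22   7  26  90] [349.2444 228.1   ] 0.03539548047214444 ang 0.15415192813163062 rel tool 0.5408235735501528
 white [122  87  10  18  92] [348.2065 293.2717] 0.03449554200554085 ang -0.8222723628968178 rel tool -0.43560071747829565
 orange [  200   100   193   124 10304] [303.5915 157.9065]
```

View pics/w7c.png

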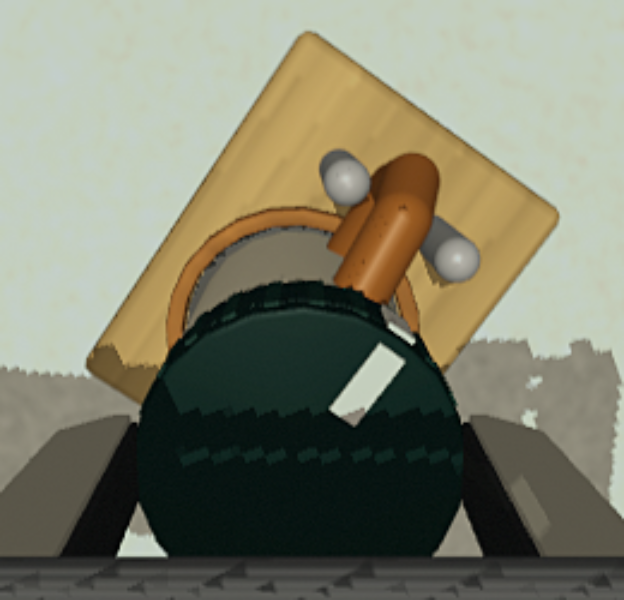

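The handle is braced against the peg and the mark is nearly along the handle. The torque has dropped and Fz rose to about 9 N, so the lid has popped free. I trim slightly, hold, and lift gently.

arm_command:
  steps:
    - [0,0,0,0,0,-0.05,5.8]
    - [0,0,0,0,0,0,5.8]
    - [0,0,0,0,0,0,5.8]
    - [0,0,0,0,0,0,5.8]
    - [0,0,0,0,0,0,5.8]

```text
clock: 15.05
tool_pos: [0.5006, -0.1907, 0.136]
tool_rot: [[0.332, 0.943, 0.003], [0.943, -0.332, -0.001], [-0.0, 0.003, -1.0]]
contact_force: [-1.2, 1.1, 8.5]
width: 0.683
finger_force: 58.0
```

arm_command:
  steps:
    - [0,0,-0.2,0,0,0,5.8]
    - [0,0,-0.2,0,0,0,5.8]
    - [0,0,-0.2,0,0,0,5.8]
    - [0,0,0,0,0,0,5.8]
    - [0,0,0,0,0,0,5.8]

```text
clock: 15.55
tool_pos: [0.4995, -0.1904, 0.1402]
tool_rot: [[0.333, 0.943, -0.001], [0.943, -0.333, 0.0], [0.0, -0.001, -1.0]]
contact_force: [-1.0, -0.4, -0.4]
width: 0.682
finger_force: 58.0
```

The load is only the lid, so it's free. I lift straight up.

arm_command:
  steps:
    - [0,0,-0.4,0,0,0,5.8]
    - [0,0,-0.6,0,0,0,5.8]
    - [0,0,-0.8,0,0,0,5.8]
    - [0,0,-0.8,0,0,0,5.8]
    - [0,0,-0.8,0,0,0,5.8]

```text
clock: 16.05
tool_pos: [0.4999, -0.1906, 0.1756]
tool_rot: [[0.333, 0.943, 0.001], [0.943, -0.333, -0.0], [-0.0, 0.001, -1.0]]
contact_force: [-0.6, 0.4, -0.7]
width: 0.689
finger_force: 58.0
```

arm_command:
  steps:
    - [0,0,-0.2,0,0,0,5.8]
    - [0,0,0,0,0,0,5.8]
    - [0,0,0,0,0,0,5.8]
    - [0,0,0,0,0,0,5.8]
    - [0,0,0,0,0,0,5.8]

```text
clock: 16.55
tool_pos: [0.4995, -0.1903, 0.1762]
tool_rot: [[0.333, 0.943, -0.001], [0.943, -0.333, 0.0], [0.0, -0.001, -1.0]]
contact_force: [0.6, -0.6, -1.1]
width: 0.687
finger_force: 58.0
```

```bash
python3 look.py w8
python3 - <<'E'
from h import *
s=cv2.imread("pics/s5.png")
i=arm.get_image("side")[...,::-1];w=cv2.imread("pics/w8.png")
a=cv2.resize(i[170:290,250:370],(400,400),interpolation=2);b=cv2.resize(w[70:330,160:420],(400,400))
cv2.imwrite("pics/c8.png",np.hstack([a,b]))
E
```

```text
16.55 [ 0.4995 -0.1903  0.1762] yaw -0.33899617473460947 up [ 0.0007 -0.0004  1.    ] F [ 0.6408 -0.6425 -1.1219] M [-0.0745  0.1013 -0.0087] w 63.879680835037014 57.99734830856323 j6 -0.23386899777334644
 white [97  0 16 19 97] [324.6598 203.6289] 0.035228650375047674 ang 0.6676056804291802 rel tool 1.0066018551637896
 white [118   5  14  43 283] [346.9894 217.9894] 0.03719749902265852 ang 0.32921737157011305 rel tool 0.6682135463047225
 white [ 77  18  32  34 473] [312.6406 229.704 ] 0.02215083454809595 ang 0.5676777064788443 rel tool 0.9066738812134538
 white [ 0 22  7 19 71] [221.9577 224.6761] 0.03423023474509995 ang 2.1852378936273142 rel tool 2.5242340683619235
 white [122  87  10  18  92] [348.2065 293.2717] 0.03456276044153308 ang -0.7727098303747941 rel tool -0.43371365564018466
 white [ 0 90  8 15 62] [222.1774 294.3065] 0.03290416546088354 ang -3.002861168428697 rel tool -2.6638649936940877
 orange [ 207  100  176  120 8336] [301.6048 155.4523]
```

View pics/c8.png

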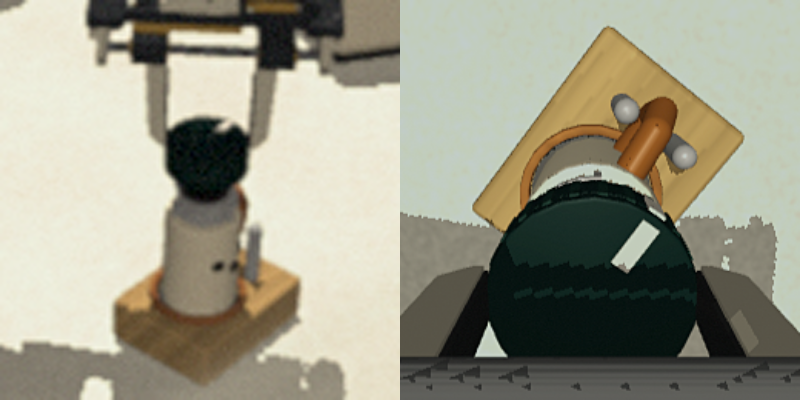

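The lid is held about 2 cm above the neck, level, with its mark along the handle. The mug is seated with its handle between the pegs.

```bash
python3 -c "
from bench import arm
print(arm.hand_in())"
```

```text
the job is handed in; nothing more can be done
None
```

The job is handed in at about 16.6 s: the mug is seated in the stand with its handle between the pegs, and the lid is unscrewed and held level about 2 cm above the neck with its mark along the handle; the judge's verdict was not shown.

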